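# Put the hole saws back in their tray

## Task

Put the four hole saws scattered about the bench back in their wooden tray, each standing teeth down and fully seated in the well bored for its own size, not in a bigger one. Leave the steel tube offcut and the drilled-out wooden core standing where they are: they are not part of the set.

Things in the scene. Friction and masses are not known exactly. Their poses are not given: they have to be found in the camera images.
- saw_25: the smallest hole saw: a dark steel cup 25 mm in outer diameter and 50 mm tall, about 60 g, standing on its toothed rim on the bench, its bright closed cap up; slanted slots in its side, a single dark arbor hole in the middle of the cap. Round: grip at any yaw. Origin: centre of its toothed underside, z up along its axis.
- saw_38: the second smallest hole saw: a dark steel cup 38 mm in outer diameter and 50 mm tall, about 100 g, standing on its toothed rim on the bench, its bright closed cap up; slanted slots in its side, a dark arbor hole in the middle of the cap with two small pin holes beside it. Round: grip at any yaw. Origin: centre of its toothed underside, z up along its axis.
- saw_51: the second largest hole saw: a dark steel cup 51 mm in outer diameter and 50 mm tall, about 150 g, standing on its toothed rim on the bench, its bright closed cap up; slanted slots in its side, a dark arbor hole in the middle of the cap with two small pin holes beside it. Round: grip at any yaw. Origin: centre of its toothed underside, z up along its axis.
- saw_64: the largest hole saw: a dark steel cup 64 mm in outer diameter and 50 mm tall, about 210 g, standing on its toothed rim on the bench, its bright closed cap up; slanted slots in its side, a dark arbor hole in the middle of the cap with two small pin holes beside it. Round: grip at any yaw. Origin: centre of its toothed underside, z up along its axis.
- insert_25: fixed square plywood block 88x88x22 mm for the 25 mm saw, round well in its middle 35 mm wide, 12 deep, dark-floored (floor 10 mm above origin). The 4 inserts fill the tray 2 by 2 in any order, 89 mm between centres. Block tops 28 mm, tray walls 32 mm above the bench. Outside one wall a trough holds the arbor, which stays. Origin: centre of underside, 6 mm above the bench; x, y along its sides.
- insert_38: fixed square plywood block 88x88x22 mm for the 38 mm saw, round well in its middle 48 mm wide, 12 deep, dark-floored (floor 10 mm above origin). The 4 inserts fill the tray 2 by 2 in any order, 89 mm between centres. Block tops 28 mm, tray walls 32 mm above the bench. Outside one wall a trough holds the arbor, which stays. Origin: centre of underside, 6 mm above the bench; x, y along its sides.
- insert_51: fixed square plywood block 88x88x22 mm for the 51 mm saw, round well in its middle 61 mm wide, 12 deep, dark-floored (floor 10 mm above origin). The 4 inserts fill the tray 2 by 2 in any order, 89 mm between centres. Block tops 28 mm, tray walls 32 mm above the bench. Outside one wall a trough holds the arbor, which stays. Origin: centre of underside, 6 mm above the bench; x, y along its sides.
- insert_64: fixed square plywood block 88x88x22 mm for the 64 mm saw, round well in its middle 74 mm wide, 12 deep, dark-floored (floor 10 mm above origin). The 4 inserts fill the tray 2 by 2 in any order, 89 mm between centres. Block tops 28 mm, tray walls 32 mm above the bench. Outside one wall a trough holds the arbor, which stays. Origin: centre of underside, 6 mm above the bench; x, y along its sides.
- tube: look-alike: an offcut of steel tube 51 mm in outer diameter, 50 mm tall, standing on end; open right through (43 mm bore), so it is a ring seen from above, with no cap, slots or teeth. Not part of the set. Origin: centre of its underside, z up.
- core: look-alike: a drilled-out wooden core, a solid wooden disc 45 mm in diameter and 40 mm tall with a small pilot hole in its middle, standing on end. Not part of the set. Origin: centre of its underside, z up.
Things that resemble listed ones, but are neither listed nor needed, are in the scene too. What is shaped like the saw_51 but blue is not meant. What is shaped like the saw_25 but blue or green is not meant.

How it is judged:
By the outcome, as a careful person would: the job done as asked, in the order asked, and still so for the second after the job is handed in, with the robot touching nothing.
It also fails if it takes over 102 s, if anything falls off the work surface, if the arm or the gripper's body presses on something with over 40 N, if the wrist force passes 120 N, or if a joint passes its speed limit or range.

## Robot

A 7-joint arm with a two-finger parallel gripper is mounted at the origin on the work surface. World frame = base frame: x ahead of the robot, y to its left, z up, the work surface at z = 0. Lengths are in m, angles in rad, forces in N, time in s.
With the tool pointing down it reaches from about 0.425 to 0.875 m from the base axis. Payload 8.4 kg.
Tool frame: the origin (TCP) lies midway between the tips of the shut fingers; the grasp point (between the pads) lies 19 mm behind it (pinch_z is the distance from the TCP to the grasp point, in m); z points along the fingers, y is the direction in which the jaws open and shut (so a half turn about z gives the same grasp; the last joint's range is limited). The gripper opens to 87 mm and grips with 3 to 60 N. Pads are 19 mm wide; open, the fingers measure 117 mm over their backs; the gripper's body (75 mm by 190 mm) begins 51 mm behind the grasp point.
Start: joints at [-1.268, 0.333, 0.04, 1.465, -0.013, 1.343, -0.059], TCP at [0.254, 0.598, 0.223] pointing down, gripper open.
Joint ranges: [-2.58, 2.58], [-0.38, 2.09], [-1.3, 1.39], [0.25, 2.4], [-1.5, 4.64], [0.08, 2.09], [-2.65, 2.65]. Speed limits (rad/s): [2.22, 2.22, 2.79, 2.79, 3.14, 3.14, 3.14].

## Interface

Orientations are given as a unit quaternion [x, y, z, w].
In Python, from workcell import get_obs, snapshot, sign_off, pinch_z gives the robot as it stands.
- The arm moves only by the shell command python3 -m jog 'ROWS'. ROWS is text: rows parted by semicolons, each of 5 numbers parted by spaces: the closure in counts, from 0 (fully open) to 255 (shut), then the shift along the tool's x, y, z each as a share of 0.05 m, from -1 to 1, then the turn about the tool's z as a share of 0.1 rad, from -1 to 1. In form: jaw x y z yaw; .... A call has 1 to 20 rows; each row shifts and turns the commanded pose from where the row before left it, along the tool's axes as they then stand; what a row does not reach is not made up. A row lasts 1/10 s, in which the tool goes at most 50 mm and 8.59 degrees, less where a joint would pass 70% of its speed; a pose out of reach is approached as far as the arm can. A call with a number of a shift or a turn outside -1 to 1 is refused whole. A call with a gripper value outside its range is refused whole. The fingers move at their own pace and stop on an object; the grip force is fixed at half the most. Time passes only in rows, so rows that do not move let the fingers close. It gives the time, the measured TCP pose, the force and the opening at its end, in the units of the state.
- get_obs(): the state, without advancing time (a new reading comes with each control period).
- snapshot(name): name is "scene" or "top" or "wrist"; returns a dict with "image" (384x512x3 uint8, red, green, blue), "z_map" (384x512 float32, m along the optical axis (not along the pixel's ray), 0 where there is no reading), "fx", "fy", "cx", "cy" (pixels), "rvec" (rotation vector, rad) and "tvec" (3), from world to camera coordinates, as OpenCV has them; the wrist camera has in their place "hand_eye" (4x4, takes a point from camera to tool coordinates, whose origin is the TCP and whose axes are the flange's). Camera axes: x right, y down, z forward; pixel columns grow to the right and rows downward; lengths in m; the calibration is good to about 2 mm. A picture is of the moment at which its call begins: read the wrist's pose just before it.
- sign_off(): hands the job in, once; it reports no verdict.
The state is a dict: "clock": time; "joint_positions": joint angles; "dq": joint speeds; "tau": joint torques, N m; "tool_pos": TCP position; "eef_rot": TCP orientation; "force": force on the tool from outside, world axes, zero at the start; "wrist_torque": the same for the moment, N m; "opening": opening from 0.0 (shut) to 1.0 (fully open).
Only numpy, scipy, OpenCV 4.12 (cv2) and the standard library are available. Lean on these libraries where they do the work, as an engineer would, in place of code of your own. Each camera call takes 0.05 s, during which the arm holds its last target.

## Working session

There is one attempt and no reset: what is moved stays moved. The work goes in short steps, Python scripts to look and compute and a shell command to move; the robot and the scene stay as the last step left them, time stands still between calls to the robot, and variables do not carry over. Pictures are saved under pics/ and viewed, and the job is handed in when it is done.

```bash
ls; mkdir -p pics; python3 - <<'E'
from workcell import *
import cv2,numpy as np
print(get_obs(), pinch_z)
for n in ("scene","top"):
    s=snapshot(n); cv2.imwrite(f"pics/{n}0.png",s["image"][:,:,::-1]); np.savez(f"{n}0.npz",**s)
    print({k:v for k,v in s.items() if k not in("image","z_map")})
E
```

```text
pics
{'clock': 0.0, 'joint_positions': array([-1.26820271,  0.33391037,  0.03986375,  1.46626193, -0.01336565,
        1.34331047, -0.05848147]), 'dq': array([-0.00030015, -0.00038338, -0.0011639 ,  0.00153128, -0.0009615 ,
        0.00068969,  0.00090393]), 'tau': array([-7.69386843e-04, -6.56362581e+01,  1.33436367e+00, -4.03797483e+01,
       -5.98237594e-02,  4.48760216e-02,  1.48915151e-04]), 'tool_pos': array([0.25404466, 0.5977886 , 0.22166408]), 'eef_rot': array([ 1.99538952e-01,  9.79889558e-01, -8.07106047e-04, -9.27438823e-05]), 'force': array([ 0.29963233, -0.74834871,  0.40650009]), 'wrist_torque': array([-0.01015238, -0.02521108,  0.02522007]), 'opening': 0.9976252244339968} 0.0187
{'fx': 358.26334812305225, 'fy': 358.26334812305225, 'cx': 251.15311829594327, 'cy': 190.3578587043235, 'rvec': array([ 1.74368111,  1.87934365, -0.6937563 ]), 'tvec': array([ 0.01672315, -0.36049873,  1.28557869])}
{'fx': 383.9648573747161, 'fy': 383.9648573747161, 'cx': 253.90179054015013, 'cy': 187.83723572939346, 'rvec': array([ 2.11976927, -2.11090334,  0.16892959]), 'tvec': array([0.00425717, 0.53335033, 0.87080061])}
```

View pics/scene0.png

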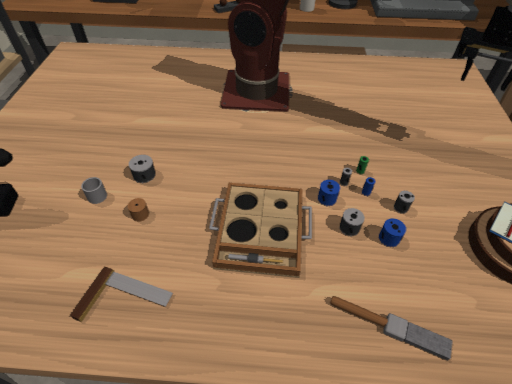

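View pics/top0.png

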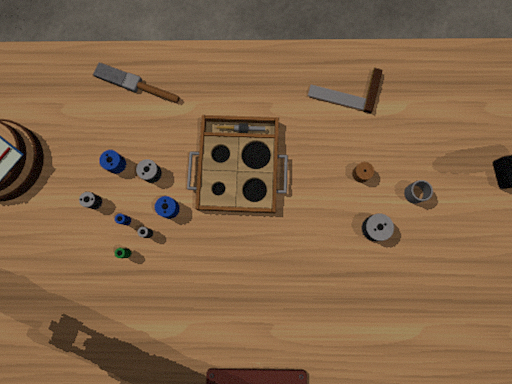

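```bash
cat > h.py <<'E'
import cv2,numpy as np
def world(s):
    z=s["z_map"].astype(float); h,w=z.shape
    u,v=np.meshgrid(np.arange(w),np.arange(h))
    P=np.stack([(u-s["cx"])/s["fx"]*z,(v-s["cy"])/s["fy"]*z,z],-1)
    R=cv2.Rodrigues(np.array(s["rvec"],float))[0]
    return (P-s["tvec"])@R   # R^T (P-t)
def proj(s,p):
    a,_=cv2.projectPoints(np.array(p,float).reshape(-1,1,3),np.array(s["rvec"],float),np.array(s["tvec"],float),np.array([[float(s["fx"]),0,float(s["cx"])],[0,float(s["fy"]),float(s["cy"])],[0,0,1]]),None)
    return a.reshape(-1,2)
E
python3 - <<'E'
from h import *
s=dict(np.load("top0.npz")); W=world(s); print(proj(s,[[0,0,0],[.5,0,0],[.5,.3,0],[.254,.598,.22]]))
ok=s["z_map"]>0
m=((W[...,2]>0.036)&(W[...,2]<.07)&ok).astype(np.uint8)
n,l,st,c=cv2.connectedComponentsWithStats(m)
for i in range(1,n):
    if st[i,4]<15: continue
    q=W[l==i]; z=np.percentile(q[:,2],80)
    (x,y),r=cv2.minEnclosingCircle(q[:,:2].astype(np.float32))
    print(np.round(c[i]),st[i,4],"mean",q.mean(0).round(4),"circ",round(x,4),round(y,4),"d",round(2*r*1000,1),"ztop",round(z,4),s["image"][l==i].mean(0).round())
for p in [(221,153),(256,154),(218,188),(254,189)]: 
    print(p,W[p[1],p[0]].round(4))
print("table z",np.median(W[250:330,150:400,2]))
E
```

```text
[[255.77891596 423.00907909]
 [256.85217    204.47037742]
 [137.92679315 204.10595723]
 [-66.87375606 318.10147872]]
[ 11. 154.] 1177 mean [0.6137 0.6006 0.06  ] circ 0.6131 0.6313 d 168.9 ztop 0.0679 [84. 75. 64.]
[109. 160.] 354 mean [0.6034 0.3613 0.0479] circ 0.6048 0.363 d 51.5 ztop 0.0497 [ 31.  55. 109.]
[506. 170.] 229 mean [ 0.5779 -0.5957  0.0448] circ 0.5791 -0.6054 d 76.5 ztop 0.0486 [12. 11. 11.]
[146. 169.] 358 mean [0.5797 0.2687 0.048 ] circ 0.5807 0.2697 d 50.9 ztop 0.0496 [107. 103. 101.]
[364. 170.] 251 mean [ 0.5797 -0.2604  0.039 ] circ 0.58 -0.2605 d 45.7 ztop 0.0402 [113.  74.  41.]
[421. 190.] 185 mean [ 0.5295 -0.3897  0.0458] circ 0.5303 -0.3905 d 52.4 ztop 0.0492 [82. 78. 77.]
[ 87. 199.] 216 mean [0.5056 0.4089 0.0474] circ 0.5057 0.4106 d 39.2 ztop 0.0495 [95. 91. 89.]
[165. 206.] 366 mean [0.4889 0.2194 0.048 ] circ 0.4893 0.2203 d 51.2 ztop 0.0497 [ 30.  56. 112.]
[120. 218.] 103 mean [0.4595 0.326  0.0476] circ 0.4601 0.3276 d 26.4 ztop 0.05 [32. 49. 91.]
[379. 227.] 617 mean [ 0.4422 -0.2855  0.0483] circ 0.4428 -0.2867 d 64.0 ztop 0.0501 [107. 103. 102.]
[142. 231.] 98 mean [0.4285 0.2697 0.0476] circ 0.4289 0.2707 d 25.1 ztop 0.0497 [90. 86. 84.]
[120. 252.] 102 mean [0.3793 0.3206 0.0472] circ 0.3795 0.3216 d 25.1 ztop 0.0494 [34. 76. 37.]
(221, 153) [0.6295 0.0913 0.0137]
(256, 154) [0.6265 0.0025 0.0148]
(218, 188) [0.5395 0.097  0.0123]
(254, 189) [0.5372 0.0071 0.0118]
table z -0.001551669923321538
```

```bash
python3 - <<'E'
from h import *
def planepts(s,px,z):
    R=cv2.Rodrigues(s["rvec"])[0]; C=-R.T@s["tvec"]
    d=np.stack([(px[:,0]-s["cx"])/s["fx"],(px[:,1]-s["cy"])/s["fy"],np.ones(len(px))],-1)@R
    t=(z-C[2])/d[:,2]; return C+d*t[:,None]
for name in("top","scene"):
    s=dict(np.load(name+"0.npz")); g=cv2.cvtColor(s["image"],cv2.COLOR_RGB2GRAY)
    nom=np.array([[.63,.0915,.028],[.627,.0025,.028],[.54,.097,.028],[.537,.007,.028]])
    for p,w in zip(proj(s,nom),nom):
        x,y=p.round().astype(int); r=22
        sub=(g[y-r:y+r,x-r:x+r]<60).astype(np.uint8)
        n,l,st,c=cv2.connectedComponentsWithStats(sub)
        k=l[r-3:r+3,r-3:r+3].ravel(); k=np.bincount(k[k>0]).argmax()
        cs,_=cv2.findContours((l==k).astype(np.uint8),cv2.RETR_EXTERNAL,cv2.CHAIN_APPROX_NONE)
        cnt=cs[0].reshape(-1,2)+[x-r,y-r]
        q=planepts(s,cnt.astype(float),.028)
        (a,b),rad=cv2.minEnclosingCircle(q[:,:2].astype(np.float32))
        print(name,st[k,4],"well",round(a,4),round(b,4),"bbox centre",((q.max(0)+q.min(0))/2)[:2].round(4),"ext",((q.max(0)-q.min(0))[:2]*1000).round(1))
    if name=="scene":
        W=world(s); m=((W[...,2]>0.036)&(W[...,2]<.07)&(s["z_map"]>0)).astype(np.uint8)
        n,l,st,c=cv2.connectedComponentsWithStats(m)
        for i in range(1,n):
            q=W[l==i]; q=q[q[:,2]>.046]
            if 20<len(q)<1500: print(c[i].round(),((q.max(0)+q.min(0))/2).round(4),((q.max(0)-q.min(0))[:2]*1000).round(1))
s=dict(np.load("top0.npz"));x,y=150,100
im=cv2.resize(s["image"][100:270,70:300],None,fx=3.4,fy=3.4,interpolation=cv2.INTER_CUBIC);cv2.imwrite("pics/topz.png",im[:,:,::-1])
E
```

```text
top 260 well 0.625 0.0918 bbox centre [0.6243 0.0922] ext [43.9 45.1]
top 634 well 0.6221 0.0029 bbox centre [0.6218 0.0024] ext [69.5 69.8]
top 142 well 0.5364 0.0953 bbox centre [0.5366 0.0952] ext [30.  29.9]
top 454 well 0.5331 0.0065 bbox centre [0.5332 0.0056] ext [57.3 56.5]
scene 220 well 0.6281 0.0928 bbox centre [0.629  0.0923] ext [41.  42.8]
scene 527 well 0.625 0.0048 bbox centre [0.627  0.0049] ext [64.4 69.9]
scene 77 well 0.5404 0.0969 bbox centre [0.5407 0.0966] ext [26.6 27.9]
scene 276 well 0.5374 0.0079 bbox centre [0.5389 0.0074] ext [50.6 54.4]
[429.   5.] [-0.6971  0.754   0.0494] [115.7 463.7]
[256.  87.] [0.0416 0.004  0.058 ] [ 73.3 144.4]
[141. 164.] [ 0.4437 -0.2862  0.0492] [64.  62.5]
[364. 160.] [0.3808 0.3224 0.0497] [24.7 23.1]
[347. 172.] [0.4301 0.2717 0.0488] [22.3 24.7]
[ 92. 186.] [ 0.5311 -0.3895  0.0485] [50.5 51. ]
[370. 182.] [0.4614 0.3288 0.0494] [24.9 24.1]
[330. 188.] [0.4902 0.2213 0.0493] [51.6 50.6]
[  4. 193.] [ 0.5766 -0.6033  0.049 ] [65.4 37.4]
[406. 197.] [0.5074 0.4108 0.0489] [36.2 36.7]
[501. 232.] [0.5979 0.6117 0.058 ] [152.7  84.1]
[353. 218.] [0.5812 0.271  0.0498] [50.7 50.3]
[394. 228.] [0.6054 0.3639 0.0493] [50.3 50.9]
```

```bash
python3 -m jog '0 0 0 0 1; 0 0 0 0 1; 0 0 0 0 1; 0 0 0 0 1'
```

```text
clock: 0.5
tool_pos: [0.2541, 0.598, 0.222]
eef_rot: [0.392, 0.92, -0.0, 0.0]
force: [-0.1, -0.3, -0.1]
opening: 0.999
```

View pics/topz.png

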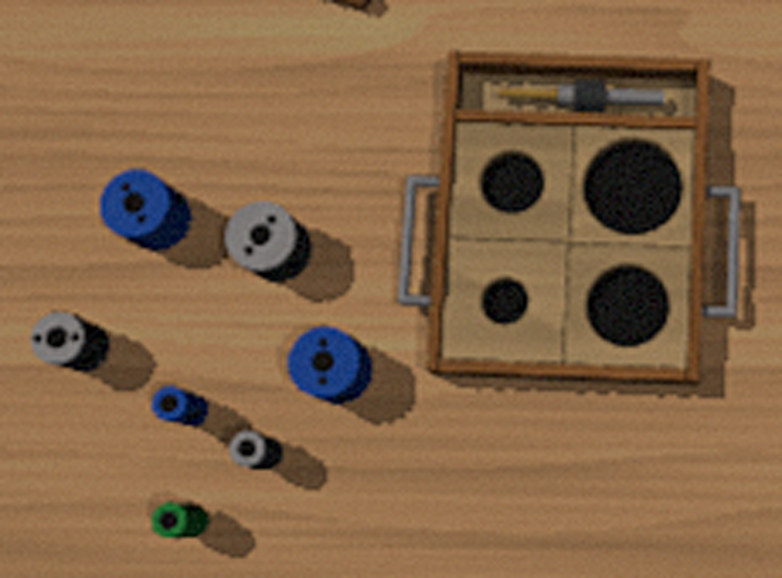

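```bash
python3 - <<'E'
from h import *
for n,bb in(("top",(100,270,185,300)),("scene",(170,285,200,325))):
    s=dict(np.load(n+"0.npz")); W=world(s); print(n)
    a,b,c,d=bb; z=W[a:b,c:d]
    q=z[(z[...,2]>.022)&(z[...,2]<.031)]
    print(len(q),np.median(q[:,2]))
    # wells from depth: block-top mask holes
    m=((W[...,2]>.0235)).astype(np.uint8)
    f=((W[...,2]<.0235)&(W[...,2]>.005)&(s["z_map"]>0))
    sub=np.zeros_like(f); sub[a:b,c:d]=f[a:b,c:d]
    k,l,st,cc=cv2.connectedComponentsWithStats(sub.astype(np.uint8))
    for i in range(1,k):
        if st[i,4]>40:
            q=W[l==i]; print(cc[i].round(1),st[i,4],((q.max(0)+q.min(0))/2).round(4),q.mean(0).round(4),((q.max(0)-q.min(0))*1000).round(1))
    # tray outline from z>.03
    sub=np.zeros_like(f); sub[a:b,c:d]=((W[...,2]>.0295)&(W[...,2]<.045))[a:b,c:d]
    q=W[sub>0][:,:2].astype(np.float32); print(cv2.minAreaRect(q))
    im=cv2.resize(s["image"][a:b,c:d],None,fx=4,fy=4,interpolation=cv2.INTER_CUBIC);cv2.imwrite(f"pics/tray_{n}.png",im[:,:,::-1])
E
```

```text
top
4649 0.026990359499695703
[238.5 125.3] 531 [0.7013 0.0464 0.0142] [0.7033 0.048  0.0132] [ 34.9 179.2  18.5]
[255.3 154.2] 651 [0.6254 0.0039 0.0167] [0.6258 0.0043 0.0155] [71.4 73.1 13.3]
[219.8 152.9] 273 [0.6282 0.0937 0.0176] [0.6292 0.0941 0.0157] [45.6 46.1 11.8]
[190.4 169.8] 146 [0.5842 0.1614 0.0196] [0.5843 0.1662 0.0208] [97.8 25.7  7.7]
[283.2 173.4] 154 [ 0.5769 -0.06    0.0192] [ 0.5751 -0.0652  0.0211] [97.7 25.4  8.6]
[253.8 189.2] 468 [0.5371 0.0071 0.0172] [0.5361 0.0076 0.0152] [61.5 59.7 12.5]
[217.6 187.7] 151 [0.5394 0.0978 0.0174] [0.5396 0.0976 0.0154] [31.6 32.2 11.8]
((0.6026725769042969, 0.04931170493364334), (0.19569315016269684, 0.2411741018295288), 87.9272689819336)
scene
4163 0.02722262734464025
[245.8 200.8] 323 [0.5292 0.0078 0.0171] [0.5275 0.0074 0.0159] [53.1 57.9 12.8]
[215.1 214.4] 115 [ 0.577  -0.0612  0.0199] [ 0.5805 -0.0649  0.0211] [98.7 26.   7.1]
[280.5 203.7] 106 [0.5321 0.0973 0.0178] [0.5307 0.0971 0.0165] [25.5 33.8 10.8]
[308.6 215.2] 82 [0.5738 0.163  0.0189] [0.5658 0.1675 0.0215] [74.8 22.5  9.2]
[241.5 229.5] 586 [0.6183 0.0043 0.0174] [0.6178 0.0043 0.0158] [67.2 71.5 12.1]
[278.5 232.7] 253 [0.6215 0.094  0.0172] [0.6203 0.0942 0.016 ] [41.2 46.4 12.6]
[257.5 256.2] 713 [0.6919 0.0467 0.0142] [0.6874 0.0473 0.0136] [ 35.1 178.7  18.5]
[255.6 269.8] 342 [0.7232 0.0456 0.0144] [0.723  0.0451 0.0147] [  9.1 193.4  18.2]
((0.6046464443206787, 0.07797344774007797), (0.2515907883644104, 0.24267254769802094), 87.85479736328125)
```

View pics/tray_scene.png

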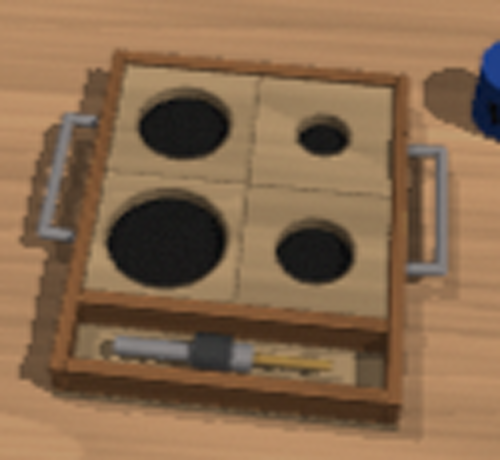

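```bash
python3 - <<'E'
from h import *
for n,p in(("top",(237.4,171.2)),("scene",(262.6,216.1))):
    s=dict(np.load(n+"0.npz"))
    R=cv2.Rodrigues(s["rvec"])[0]; C=-R.T@s["tvec"]
    d=np.array([(p[0]-s["cx"])/s["fx"],(p[1]-s["cy"])/s["fy"],1])@R
    print(n,C.round(3),(C+d*(.028-C[2])/d[2]).round(4))
E
python3 -m jog '0 0 0 0 0'
```

```text
top [ 0.367 -0.015  0.953] [0.5789 0.0481 0.028 ]
scene [1.113 0.058 0.735] [0.5826 0.0534 0.028 ]
clock: 0.6
tool_pos: [0.2541, 0.598, 0.2221]
eef_rot: [0.391, 0.92, -0.0, 0.0]
force: [0.4, -0.8, 0.7]
opening: 1.001
```

```bash
cat >> h.py <<'E'
def todo(x,y,z=None,yaw_to=None):
    from workcell import get_obs
    from scipy.spatial.transform import Rotation as Ro
    o=get_obs(); R=Ro.from_quat(o["eef_rot"]).as_matrix()
    d=np.array([x,y,o["tool_pos"][2] if z is None else z])-o["tool_pos"]
    print("t",o["clock"],"pos",o["tool_pos"].round(4),"op",o["opening"].__round__(3),"units xyz",(R.T@d/.05).round(2),"jaw deg",np.degrees(np.arctan2(R[1,1],R[0,1])).round(1),"q",o["joint_positions"].round(2))
E
python3 -m jog '0 -.6 -.17 0 0;0 -.6 -.17 0 0;0 -.6 -.17 0 0;0 -.6 -.17 0 0;0 -.6 -.17 0 0;0 -.6 -.17 0 0;0 -.6 -.17 0 0;0 -.6 -.17 0 0;0 -.6 -.17 0 0;0 -.6 -.17 0 0;0 -.6 -.17 0 0;0 -.6 -.17 0 0;0 0 0 0 0;0 0 0 0 0'
python3 - <<'E'
from h import *; from workcell import *
todo(.4294,.2712)
o=get_obs(); s=snapshot("wrist"); cv2.imwrite("pics/w1.png",s["image"][:,:,::-1]); print(s["hand_eye"].round(4),s["fx"],s["cx"],s["cy"])
E
```

```text
clock: 2.0
tool_pos: [0.4313, 0.2683, 0.2225]
eef_rot: [0.39, 0.921, 0.0, -0.0]
force: [-0.7, 0.2, 0.1]
opening: 1.001
t 2.0 pos [0.4313 0.2683 0.2225] op 1.001 units xyz [0.07 0.01 0.  ] jaw deg 44.1 q [-0.96  0.04  0.32  1.82 -0.01  1.29  0.14]
[[-3.000e-04 -9.529e-01 -3.032e-01  8.300e-02]
 [ 1.000e+00 -1.000e-04 -9.000e-04  5.000e-04]
 [ 8.000e-04 -3.032e-01  9.529e-01 -1.623e-01]
 [ 0.000e+00  0.000e+00  0.000e+00  1.000e+00]] 275.78403133995033 255.60291140724237 193.80063207477465
```

View pics/w1.png

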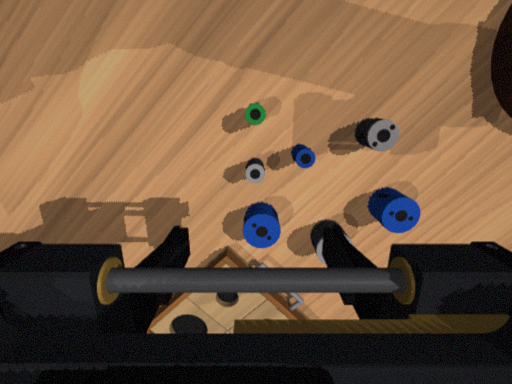

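```bash
cat >> h.py <<'E'
def wrist(zlo=.036,zhi=.075,save=None,amax=4000):
    from workcell import get_obs,snapshot
    from scipy.spatial.transform import Rotation as Ro
    o=get_obs(); s=snapshot("wrist"); z=s["z_map"].astype(float); h,w=z.shape
    u,v=np.meshgrid(np.arange(w),np.arange(h))
    P=np.stack([(u-s["cx"])/s["fx"]*z,(v-s["cy"])/s["fy"]*z,z],-1)
    T=np.array(s["hand_eye"]); P=P@T[:3,:3].T+T[:3,3]
    W=P@Ro.from_quat(o["eef_rot"]).as_matrix().T+o["tool_pos"]
    if save: cv2.imwrite(f"pics/{save}.png",s["image"][:,:,::-1])
    m=((W[...,2]>zlo)&(W[...,2]<zhi)&(z>0)&(z>.1)).astype(np.uint8)
    n,l,st,c=cv2.connectedComponentsWithStats(m)
    for i in range(1,n):
        q=W[l==i]; zt=np.percentile(q[:,2],85); q=q[q[:,2]>zt-.004]
        if 60<st[i,4]<amax: print(c[i].round(),st[i,4],"ctr",((q.max(0)+q.min(0))/2).round(4)[:2],"ext",((q.max(0)-q.min(0))[:2]*1000).round(1),"zt",zt.round(4),s["image"][l==i].mean(0).round())
    return s,W
E
python3 - <<'E'
from h import *
wrist()
E
```

```text
[255. 114.] 356 ctr [0.3788 0.3215] ext [24.2 23.5] zt 0.0509 [41. 99. 49.]
[380. 135.] 896 ctr [0.5058 0.4099] ext [37.9 37.1] zt 0.0507 [91. 87. 89.]
[304. 158.] 347 ctr [0.4593 0.3266] ext [24.3 23.8] zt 0.0508 [26. 48. 99.]
[254. 173.] 327 ctr [0.4279 0.2699] ext [23.3 24.1] zt 0.051 [104. 100. 101.]
[398. 214.] 1287 ctr [0.6042 0.3622] ext [50.6 50.5] zt 0.0506 [ 26.  57. 125.]
[261. 229.] 1136 ctr [0.4888 0.2194] ext [50.2 49.7] zt 0.0508 [ 27.  61. 133.]
[319. 248.] 196 ctr [0.5717 0.2573] ext [34.6 26. ] zt 0.0506 [96. 93. 94.]
```

```bash

python3 -m jog '110 .075 0 .4 0;110 0 0 .6 0;110 0 0 .6 0;110 0 0 .6 0;110 0 0 .6 0;110 0 0 .6 0;110 0 0 .4 0;110 0 0 .25 0;110 0 0 0 0;255 0 0 0 0;255 0 0 0 0;255 0 0 0 0;255 0 0 0 0;255 0 0 0 0;255 0 0 0 0'
```

```text
clock: 3.6
tool_pos: [0.429, 0.2716, 0.0207]
eef_rot: [0.39, 0.921, 0.0, 0.0]
force: [-1.5, -1.2, 6.7]
opening: 0.28
```

```bash

python3 -m jog '255 0 0 -.3 0;255 0 0 -.6 0;255 0 0 -.6 0;255 0 0 -.7 0; 255 0 0 0 0'
python3 - <<'E'
from h import *
todo(.5387,.0969)
E
```

```text
clock: 4.1
tool_pos: [0.4309, 0.2728, 0.1345]
eef_rot: [0.39, 0.921, 0.003, 0.001]
force: [-0.0, 0.1, -1.0]
opening: 0.28
t 4.1 pos [0.4309 0.2728 0.1345] op 0.28 units xyz [-4.03 -0.9  -0.01] jaw deg 44.0 q [-0.95  0.11  0.32  1.93 -0.04  1.1   0.16]
```

```bash

python3 -m jog '255 -.5 -.11 0 0;255 -.5 -.11 0 0;255 -.5 -.11 0 0;255 -.5 -.11 0 0;255 -.5 -.11 0 0;255 -.5 -.11 0 0;255 -.5 -.11 0 0;255 -.5 -.11 0 0;255 0 0 0 0;255 0 0 0 0'
python3 - <<'E'
from h import *
s,W=wrist(zlo=.02,zhi=.04,save="w2",amax=1)
todo(.5387,.0969)
f=((W[...,2]<.0225)&(W[...,2]>.008)).astype(np.uint8)
k,l,st,cc=cv2.connectedComponentsWithStats(f)
for i in range(1,k):
    if st[i,4]>80:
        q=W[l==i]; print(cc[i].round(1),st[i,4],((q.max(0)+q.min(0))/2).round(4),((q.max(0)-q.min(0))*1000).round(1))
E
```

```text
clock: 5.1
tool_pos: [0.5358, 0.0965, 0.1294]
eef_rot: [0.391, 0.92, -0.0, -0.0]
force: [-0.1, -0.1, -1.0]
opening: 0.278
t 5.15 pos [0.5355 0.0975 0.1295] op 0.28 units xyz [-0.05  0.04 -0.  ] jaw deg 44.1 q [-0.69  0.2   0.49  1.86 -0.1   1.11  0.6 ]
[494.9  40. ] 708 [0.6009 0.3527 0.0153] [44.9 33.3 14.5]
[292.5  79.5] 90 [0.4877 0.1995 0.0151] [38.9 10.9 14.3]
[394.8  95.5] 353 [0.575  0.263  0.0153] [39.7 39.  14.4]
[194. 179.] 113 [0.4823 0.0534 0.0146] [  6.8 175.   10.9]
[300.5 149. ] 102 [0.5388 0.1613 0.0202] [ 8.  24.9  4.6]
[255.3 193.7] 832 [0.5381 0.0936 0.0182] [33.  32.8  8.5]
[356. 210.] 112 [0.6277 0.1551 0.0161] [22.5 20.7 12.7]
[195.4 235.2] 800 [0.5273 0.0096 0.0185] [44.7 43.4  7.9]
[311.7 239. ] 374 [0.6228 0.0966 0.0167] [31.8 34.4  4.3]
[506.4 243.7] 104 [0.7831 0.2475 0.0141] [ 8.2 13.8 11.6]
[254.4 305.3] 1254 [ 0.633  -0.0059  0.0185] [54.2 58.1  7.9]
```

View pics/w2.png

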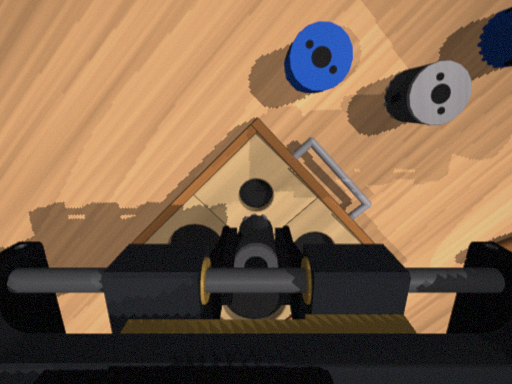

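```bash

python3 -m jog '255 -.04 .01 .4 0;255 0 0 .5 0;255 0 0 .4 0;255 0 0 .2 0;255 0 0 .15 0;255 0 0 .1 0;255 0 0 0 0;255 0 0 .05 0;255 0 0 0 0'
```

```text
clock: 6.05
tool_pos: [0.5381, 0.096, 0.0404]
eef_rot: [0.39, 0.921, 0.0, 0.0]
force: [-0.5, -0.1, -0.4]
opening: 0.28
```

```bash

python3 -m jog '255 0 0 .05 0;255 0 0 .02 0;255 0 0 0 0'
python3 -m jog '120 0 0 0 0;120 0 0 0 0;120 0 0 0 0;120 0 0 -.4 0;120 0 0 -.6 0;120 0 0 -.8 0;120 0 0 -.6 0;120 0 0 0 0'
python3 - <<'E'
from h import *
s,W=wrist(save="w3")
todo(.581,.2700)
E
```

```text
clock: 6.35
tool_pos: [0.538, 0.0959, 0.0368]
eef_rot: [0.39, 0.921, 0.0, 0.0]
force: [-0.1, -0.1, 1.6]
opening: 0.279
clock: 7.15
tool_pos: [0.5403, 0.0963, 0.1609]
eef_rot: [0.39, 0.921, 0.002, 0.002]
force: [-0.3, -0.4, 0.2]
opening: 0.53
[496.  35.] 1738 ctr [0.6008 0.3528] ext [43.3 34.1] zt 0.0505 [ 25.  52. 108.]
[308.  58.] 2777 ctr [0.4896 0.2192] ext [50.6 50.3] zt 0.0508 [ 41.  80. 162.]
[411.  90.] 2723 ctr [0.5806 0.2687] ext [50.5 50.1] zt 0.0507 [124. 120. 122.]
[253. 190.] 622 ctr [0.5382 0.0955] ext [24.3 24.4] zt 0.0668 [98. 95. 96.]
t 7.2 pos [0.5391 0.0962 0.1586] op 0.527 units xyz [1.92 3.02 0.01] jaw deg 44.1 q [-0.7   0.17  0.5   1.82 -0.09  1.16  0.59]
```

View pics/w3.png

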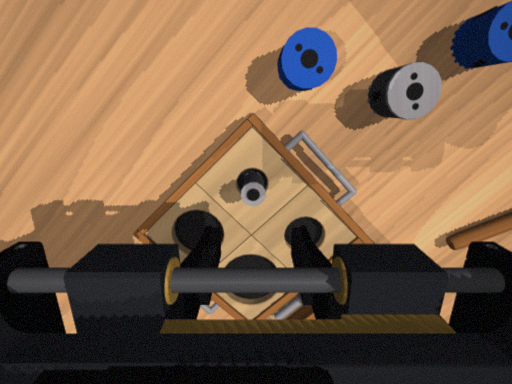

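```bash

python3 -m jog '40 .24 .375 0 0;40 .24 .375 0 0;40 .24 .375 0 0;40 .24 .375 0 0;40 .24 .375 0 0;40 .24 .375 0 0;40 .24 .375 0 0;40 .24 .375 0 0;40 0 0 0 0;40 0 0 0 0'
python3 - <<'E'
from h import *
s,W=wrist(save="w4")
todo(.5808,.2690,.020)
E
```

```text
clock: 8.2
tool_pos: [0.5787, 0.27, 0.1559]
eef_rot: [0.39, 0.921, -0.001, -0.0]
force: [0.2, -0.3, -0.1]
opening: 0.843
[132.   4.] 224 ctr [0.3855 0.3162] ext [12.7 13.4] zt 0.0502 [21. 76. 33.]
[308.  24.] 1806 ctr [0.5061 0.4098] ext [36.7 37.5] zt 0.0508 [104. 100. 102.]
[204.  59.] 720 ctr [0.46   0.3265] ext [24.1 23.9] zt 0.051 [ 36.  62. 122.]
[340. 142.] 2273 ctr [0.6043 0.3619] ext [50.2 50.2] zt 0.0507 [ 28.  58. 123.]
[157. 165.] 2165 ctr [0.4896 0.2195] ext [50.4 50.5] zt 0.0509 [ 32.  68. 144.]
[256. 191.] 1918 ctr [0.5804 0.2693] ext [49.8 50.2] zt 0.0508 [123. 119. 120.]
t 8.25 pos [0.5789 0.2689 0.1561] op 0.843 units xyz [-0.02  0.03  2.72] jaw deg 44.1 q [-0.83  0.37  0.41  1.6  -0.15  1.21  0.38]
```

```bash

python3 -m jog '40 -.02 .03 .4 0;40 0 0 .6 0;40 0 0 .6 0;40 0 0 .5 0;40 0 0 .4 0;40 0 0 .2 0;40 0 0 0 0;255 0 0 0 0;255 0 0 0 0;255 0 0 0 0;255 0 0 0 0;255 0 0 0 0'
python3 -m jog '255 0 0 -.3 0;255 0 0 -.6 0;255 0 0 -.7 0;255 0 0 -.7 0; 255 0 0 0 0'
python3 - <<'E'
from h import *
todo(.5354,.0075)
E
```

```text
clock: 9.45
tool_pos: [0.581, 0.2697, 0.0224]
eef_rot: [0.39, 0.921, 0.0, 0.0]
force: [-1.9, -0.8, 5.4]
opening: 0.58
clock: 9.95
tool_pos: [0.5834, 0.2704, 0.1429]
eef_rot: [0.39, 0.921, 0.003, 0.002]
force: [1.4, -0.5, -1.5]
opening: 0.574
t 9.95 pos [0.5834 0.2704 0.1429] op 0.574 units xyz [-3.11 -4.35 -0.03] jaw deg 44.0 q [-0.83  0.38  0.41  1.61 -0.16  1.18  0.39]
```

```bash

python3 -m jog '255 -.31 -.435 0 0;255 -.31 -.435 0 0;255 -.31 -.435 0 0;255 -.31 -.435 0 0;255 -.31 -.435 0 0;255 -.31 -.435 0 0;255 -.31 -.435 0 0;255 -.31 -.435 0 0;255 -.31 -.435 0 0;255 -.31 -.435 0 0;255 0 0 0 0;255 0 0 0 0'
python3 - <<'E'
from h import *
s,W=wrist(save="w5",zlo=.05)
todo(.535,.0075,.039)
E
```

```text
clock: 11.15
tool_pos: [0.5319, 0.0065, 0.1366]
eef_rot: [0.391, 0.92, 0.0, -0.0]
force: [-0.1, 0.6, -0.7]
opening: 0.581
[333. 135.] 797 ctr [0.5382 0.0953] ext [24.1 24.1] zt 0.0668 [105. 101. 103.]
t 11.2 pos [0.532  0.0075 0.1366] op 0.581 units xyz [-0.04  0.04  1.95] jaw deg 44.1 q [-0.59  0.17  0.54  1.88 -0.1   1.12  0.76]
```

View pics/w5.png

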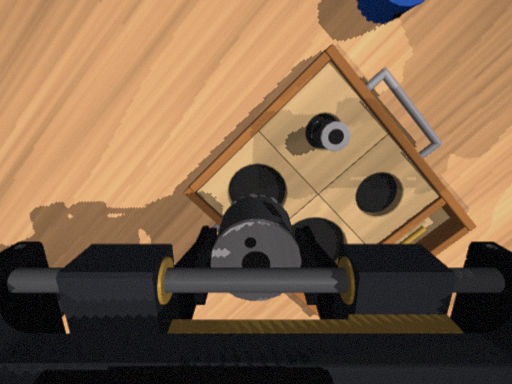

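```bash
python3 -m jog '255 -.04 .04 0 0'
python3 - <<'E'
from h import *
s,W=wrist(zlo=.5,save="w6")
f=((W[...,2]<.0262)&(W[...,2]>.008)).astype(np.uint8)
k,l,st,cc=cv2.connectedComponentsWithStats(f)
for i in range(1,k):
    if st[i,4]>300:
        q=W[l==i]; print(cc[i].round(1),st[i,4],((q.max(0)+q.min(0))/2).round(4),((q.max(0)-q.min(0))*1000).round(1))
print(W[190:197:3,314:323:4].round(4))
E
```

```text
clock: 11.3
tool_pos: [0.5349, 0.008, 0.1365]
eef_rot: [0.39, 0.921, 0.0, -0.0]
force: [0.1, -0.5, -2.0]
opening: 0.579
[372.1  11.5] 343 [0.4964 0.201  0.0171] [34.1 15.5 18.1]
[404.2 108.1] 1200 [0.5839 0.1609 0.0216] [98.3 25.9  8.4]
[313.5 127. ] 384 [0.5358 0.0949 0.0202] [33.  35.1 12. ]
[252.9 182.5] 1708 [0.5338 0.0056 0.0201] [58.8 58.4 11.8]
[374.9 193.1] 1569 [0.6285 0.0919 0.0196] [44.7 47.8 13. ]
[438.3 229. ] 564 [0.7027 0.1112 0.0171] [31.3 46.3 18.1]
[322.5 233.9] 1033 [0.6257 0.0192 0.0201] [68.2 39.4 12. ]
[[[0.5775 0.0506 0.0274]
  [0.5809 0.0534 0.0263]
  [0.5829 0.0564 0.0288]]

 [[0.5806 0.0483 0.0255]
  [0.5825 0.0513 0.0283]
  [0.5852 0.0542 0.0289]]

 [[0.5822 0.0462 0.0278]
  [0.5923 0.0479 0.0097]
  [0.5882 0.052  0.0276]]]
```

```bash

python3 -m jog '255 .0 -.01 .4 0;255 0 0 .5 0;255 0 0 .45 0;255 0 0 .25 0;255 0 0 .15 0;255 0 0 .12 0;255 0 0 .05 0;255 0 0 .02 0;255 0 0 0 0'
```

```text
clock: 12.25
tool_pos: [0.535, 0.0065, 0.04]
eef_rot: [0.39, 0.921, 0.0, 0.0]
force: [0.2, -0.0, -1.1]
opening: 0.581
```

```bash

python3 -m jog '255 0 0 .03 0;255 0 0 .01 0;255 0 0 0 0'
python3 -m jog '50 0 0 0 0;50 0 0 0 0;50 0 0 0 0;50 0 0 -.4 0;50 0 0 -.6 0;50 0 0 -.8 0;50 0 0 -.6 0;50 0 0 0 0'
python3 - <<'E'
from h import *
s,W=wrist(save="w7",zlo=.05)
todo(.506,.4100)
E
```

```text
clock: 12.55
tool_pos: [0.535, 0.0065, 0.0383]
eef_rot: [0.39, 0.921, 0.0, 0.0]
force: [-2.5, 0.4, 4.9]
opening: 0.581
clock: 13.35
tool_pos: [0.5371, 0.0065, 0.1618]
eef_rot: [0.39, 0.921, 0.002, 0.003]
force: [-0.5, -0.8, 0.0]
opening: 0.803
[322. 128.] 651 ctr [0.5385 0.0952] ext [24.7 24.1] zt 0.0668 [103.  99. 100.]
[253. 191.] 2093 ctr [0.5348 0.0067] ext [50.  50.3] zt 0.0668 [130. 125. 127.]
t 13.4 pos [0.5359 0.0066 0.1595] op 0.807 units xyz [6.21 5.18 0.01] jaw deg 44.1 q [-0.6   0.15  0.55  1.85 -0.09  1.16  0.76]
```

```bash

python3 -m jog '70 .445 .37 0 0;70 .445 .37 0 0;70 .445 .37 0 0;70 .445 .37 0 0;70 .445 .37 0 0;70 .445 .37 0 0;70 .445 .37 0 0;70 .445 .37 0 0;70 .445 .37 0 0;70 .445 .37 0 0;70 .445 .37 0 0;70 .445 .37 0 0;70 .445 .37 0 0;70 .445 .37 0 0;70 0 0 0 0;70 0 0 0 0'
python3 - <<'E'
from h import *
s,W=wrist(save="w8")
todo(.506,.41,.021)
E
```

```text
clock: 15.0
tool_pos: [0.5034, 0.4103, 0.1558]
eef_rot: [0.39, 0.921, -0.001, -0.0]
force: [-0.1, -0.8, 0.3]
opening: 0.723
[107. 168.] 621 ctr [0.3791 0.3213] ext [24.3 25.5] zt 0.0508 [37. 96. 46.]
[257. 192.] 1086 ctr [0.5058 0.4102] ext [37.3 38. ] zt 0.0509 [110. 106. 107.]
[172. 216.] 506 ctr [0.4595 0.327 ] ext [24.4 24.7] zt 0.0508 [20. 37. 75.]
[289. 261.] 348 ctr [0.5922 0.3745] ext [26.4 26.5] zt 0.0504 [ 17.  46. 107.]
[289. 295.] 134 ctr [0.6161 0.3495] ext [25.5 23.9] zt 0.0507 [ 34.  73. 161.]
t 15.05 pos [0.504  0.4093 0.1562] op 0.725 units xyz [-0.02  0.04  2.7 ] jaw deg 44.0 q [-1.    0.38  0.32  1.56 -0.12  1.22  0.11]
```

```bash

python3 -m jog '70 -.01 .04 .4 0;70 0 0 .6 0;70 0 0 .6 0;70 0 0 .5 0;70 0 0 .4 0;70 0 0 .2 0;70 0 0 0 0;255 0 0 0 0;255 0 0 0 0;255 0 0 0 0;255 0 0 0 0;255 0 0 0 0'
python3 -m jog '255 0 0 -.3 0;255 0 0 -.6 0;255 0 0 -.8 0;255 0 0 -.7 0; 255 0 0 0 0;255 0 0 0 0'
python3 - <<'E'
from h import *
todo(.6275,.0928)
E
```

```text
clock: 16.25
tool_pos: [0.5061, 0.4117, 0.0232]
eef_rot: [0.39, 0.921, 0.0, 0.0]
force: [-2.3, -0.4, 4.1]
opening: 0.43
clock: 16.85
tool_pos: [0.5063, 0.4118, 0.1442]
eef_rot: [0.39, 0.921, 0.001, 0.0]
force: [-0.1, -0.1, -1.7]
opening: 0.426
t 16.85 pos [0.5063 0.4118 0.1442] op 0.426 units xyz [-6.27 -2.69 -0.01] jaw deg 44.1 q [-1.    0.39  0.32  1.57 -0.13  1.19  0.12]
```

```bash

python3 -m jog '255 -.45 -.19 0 0;255 -.45 -.19 0 0;255 -.45 -.19 0 0;255 -.45 -.19 0 0;255 -.45 -.19 0 0;255 -.45 -.19 0 0;255 -.45 -.19 0 0;255 -.45 -.19 0 0;255 -.45 -.19 0 0;255 -.45 -.19 0 0;255 -.45 -.19 0 0;255 -.45 -.19 0 0;255 -.45 -.19 0 0;255 -.45 -.19 0 0;255 0 0 0 0;255 0 0 0 0'
python3 - <<'E'
from h import *
s,W=wrist(save="w9",zlo=.06)
f=((W[...,2]<.0262)&(W[...,2]>.008)).astype(np.uint8)
k,l,st,cc=cv2.connectedComponentsWithStats(f)
for i in range(1,k):
    if st[i,4]>300:
        q=W[l==i]; print(cc[i].round(1),st[i,4],((q.max(0)+q.min(0))/2).round(4),((q.max(0)-q.min(0))*1000).round(1))
todo(.6275,.0928,.0392)
E
```

```text
clock: 18.45
tool_pos: [0.6286, 0.092, 0.1414]
eef_rot: [0.391, 0.92, -0.001, -0.001]
force: [-0.1, 1.3, -0.9]
opening: 0.431
[182. 128.] 701 ctr [0.5385 0.0956] ext [24.5 24.3] zt 0.067 [138. 133. 134.]
[117. 196.] 2400 ctr [0.5351 0.0066] ext [50.1 51.3] zt 0.0669 [144. 139. 141.]
[272.4 103. ] 1166 [0.5826 0.1598 0.0221] [99.8 28.7  7.5]
[140.7 173.8] 418 [0.5337 0.011  0.0203] [61.  42.  11.8]
[466.8 184. ] 1711 [0.7927 0.2545 0.015 ] [47.  97.6 13.9]
[253.6 186. ] 1474 [0.627  0.0912 0.0197] [46.3 47.5 12.7]
[190.8 229.1] 1521 [0.6112 0.0043 0.0204] [49.2 62.3 11.6]
[321.6 228.1] 315 [0.7161 0.1083 0.0171] [ 2.9 48.4 18.1]
t 18.5 pos [0.6286 0.0932 0.1416] op 0.434 units xyz [ 0.01 -0.02  2.05] jaw deg 44.1 q [-0.57  0.38  0.45  1.62 -0.18  1.18  0.69]
```

View pics/w9.png

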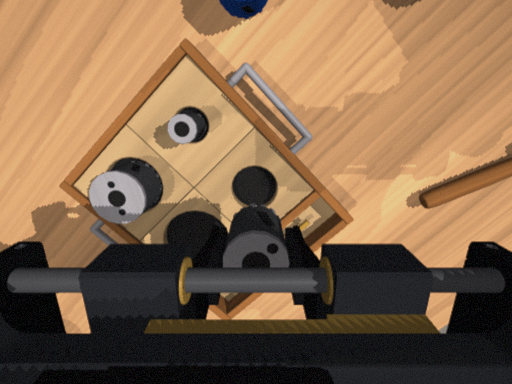

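```bash

python3 -m jog '255 .0 -.03 .4 0;255 0 0 .5 0;255 0 0 .5 0;255 0 0 .25 0;255 0 0 .15 0;255 0 0 .12 0;255 0 0 .07 0;255 0 0 .02 0;255 0 0 0 0;255 0 0 0 0'
python3 - <<'E'
from h import *
todo(.627,.0925,.0392)
E
```

```text
clock: 19.5
tool_pos: [0.6286, 0.0915, 0.0426]
eef_rot: [0.39, 0.921, 0.0, 0.0]
force: [-0.7, -0.8, -1.1]
opening: 0.43
t 19.5 pos [0.6286 0.0915 0.0426] op 0.43 units xyz [ 0.04 -0.01  0.07] jaw deg 44.1 q [-0.55  0.48  0.43  1.71 -0.23  1.    0.73]
```

```bash

python3 -m jog '255 .03 -.01 .03 0;255 0 0 .03 0;255 0 0 0 0'
python3 -m jog '90 0 0 0 0;90 0 0 0 0;90 0 0 0 0;90 0 0 -.4 0;90 0 0 -.6 0;90 0 0 -.8 0;90 0 0 -.6 0;90 0 0 0 0'
python3 - <<'E'
from h import *
s,W=wrist(save="w10",zlo=.05)
todo(.4431,-.2870)
E
```

```text
clock: 19.8
tool_pos: [0.6269, 0.0924, 0.0393]
eef_rot: [0.39, 0.921, 0.0, 0.0]
force: [-0.6, 0.3, 2.8]
opening: 0.433
clock: 20.6
tool_pos: [0.6295, 0.0924, 0.164]
eef_rot: [0.39, 0.921, 0.002, 0.003]
force: [0.8, -0.4, 0.3]
opening: 0.649
[241.   3.] 105 ctr [0.5053 0.2065] ext [17.6 17.6] zt 0.0511 [ 36.  82. 175.]
[187. 125.] 643 ctr [0.5387 0.0954] ext [24.2 24.8] zt 0.067 [120. 116. 118.]
[128. 188.] 2278 ctr [0.535  0.0068] ext [50.2 50.6] zt 0.0668 [135. 130. 132.]
[253. 191.] 1168 ctr [0.6275 0.0921] ext [37.5 37.3] zt 0.0668 [116. 112. 114.]
t 20.65 pos [0.6283 0.0924 0.1614] op 0.647 units xyz [-2.88 -7.94 -0.02] jaw deg 44.0 q [-0.58  0.36  0.46  1.61 -0.17  1.21  0.68]
```

```bash

python3 -m jog '0 -.16 -.44 0 0;0 -.16 -.44 0 0;0 -.16 -.44 0 0;0 -.16 -.44 0 0;0 -.16 -.44 0 0;0 -.16 -.44 0 0;0 -.16 -.44 0 0;0 -.16 -.44 0 0;0 -.16 -.44 0 0;0 -.16 -.44 0 0;0 -.16 -.44 0 0;0 -.16 -.44 0 0;0 -.16 -.44 0 0;0 -.16 -.44 0 0;0 -.16 -.44 0 0;0 -.16 -.44 0 0;0 -.16 -.44 0 0;0 -.16 -.44 0 0;0 0 0 0 0;0 0 0 0 0'
python3 - <<'E'
from h import *
s,W=wrist(save="w11",amax=9000)
todo(.4431,-.287,.021)
E
```

```text
clock: 22.65
tool_pos: [0.4417, -0.287, 0.1588]
eef_rot: [0.391, 0.92, 0.0, -0.0]
force: [0.9, 0.2, -0.5]
opening: 0.997
[255. 190.] 2931 ctr [ 0.4423 -0.2884] ext [63.2 63.1] zt 0.0508 [116. 112. 114.]
[364. 245.] 448 ctr [ 0.5789 -0.2495] ext [42.9 18.2] zt 0.0406 [126.  81.  43.]
[247. 308.] 524 ctr [ 0.5295 -0.3928] ext [49.  48.7] zt 0.0502 [86. 82. 82.]
t 22.7 pos [ 0.4422 -0.2863  0.1588] op 1.0 units xyz [-0.02  0.    2.76] jaw deg 44.1 q [-0.16  0.14  0.71  1.88 -0.1   1.16  1.36]
```

```bash

python3 -m jog '0 -.025 -.02 .4 0;0 0 0 .6 0;0 0 0 .6 0;0 0 0 .5 0;0 0 0 .4 0;0 0 0 .24 0;0 0 0 0 0;255 0 0 0 0;255 0 0 0 0;255 0 0 0 0;255 0 0 0 0'
python3 -m jog '255 0 0 -.3 0;255 0 0 -.6 0;255 0 0 -.8 0;255 0 0 -.8 0; 255 0 0 0 0;255 0 0 0 0'
python3 - <<'E'
from h import *
todo(.6238,.0037)
E
```

```text
clock: 23.8
tool_pos: [0.4431, -0.2884, 0.0228]
eef_rot: [0.39, 0.921, 0.0, 0.001]
force: [0.2, 0.8, 4.0]
opening: 0.731
clock: 24.4
tool_pos: [0.4431, -0.2883, 0.1484]
eef_rot: [0.39, 0.921, 0.0, 0.001]
force: [-0.9, 0.7, -2.8]
opening: 0.727
t 24.4 pos [ 0.4431 -0.2883  0.1484] op 0.727 units xyz [1.68 6.66 0.01] jaw deg 44.1 q [-0.16  0.16  0.73  1.89 -0.12  1.14  1.37]
```

```bash

python3 -m jog '255 .105 .416 0 0;255 .105 .416 0 0;255 .105 .416 0 0;255 .105 .416 0 0;255 .105 .416 0 0;255 .105 .416 0 0;255 .105 .416 0 0;255 .105 .416 0 0;255 .105 .416 0 0;255 .105 .416 0 0;255 .105 .416 0 0;255 .105 .416 0 0;255 .105 .416 0 0;255 .105 .416 0 0;255 .105 .416 0 0;255 .105 .416 0 0;255 0 0 0 0;255 0 0 0 0'
python3 - <<'E'
from h import *
s,W=wrist(save="w12",zlo=.06)
f=((W[...,2]<.0262)&(W[...,2]>.008)).astype(np.uint8)
k,l,st,cc=cv2.connectedComponentsWithStats(f)
for i in range(1,k):
    if st[i,4]>300:
        q=W[l==i]; print(cc[i].round(1),st[i,4],((q.max(0)+q.min(0))/2).round(4),((q.max(0)-q.min(0))*1000).round(1))
todo(.6238,.0037,.0388)
E
```

```text
clock: 26.2
tool_pos: [0.6237, 0.0043, 0.1468]
eef_rot: [0.39, 0.921, -0.0, -0.0]
force: [0.1, 0.1, -2.3]
opening: 0.733
[258.  51.] 836 ctr [0.5385 0.0954] ext [24.6 24.4] zt 0.067 [138. 134. 135.]
[184. 129.] 2767 ctr [0.5352 0.0066] ext [50.3 50.8] zt 0.0669 [161. 156. 158.]
[328. 133.] 1512 ctr [0.6273 0.0917] ext [37.  36.9] zt 0.0668 [126. 121. 123.]
[346.5  38.6] 1248 [0.5841 0.1609 0.0213] [98.1 26.1  9.2]
[253.  66.] 347 [0.5368 0.0943 0.02  ] [34.9 33.  12.2]
[206.4 115.9] 424 [0.5341 0.0121 0.0202] [59.7 48.6 11.8]
[307.8 123.1] 464 [0.6233 0.0924 0.0199] [38.9 47.9 12.5]
[499.9 143.4] 452 [0.7794 0.2199 0.0149] [22.3 29.7 13.5]
[365.7 188.3] 948 [0.7013 0.0772 0.0171] [ 34.  114.5  18.1]
[253.6 174. ] 1892 [0.6211 0.0048 0.0201] [68.6 69.7 11.9]
[170.2 195.4] 681 [ 0.573  -0.0632  0.0219] [92.1 24.8  8. ]
[332.2 197.4] 675 [0.6949 0.0553 0.0171] [24.3 96.9 18.1]
t 26.25 pos [0.6234 0.0033 0.1469] op 0.73 units xyz [0.   0.01 2.16] jaw deg 44.0 q [-0.5   0.36  0.53  1.65 -0.19  1.19  0.84]
```

View pics/w12.png

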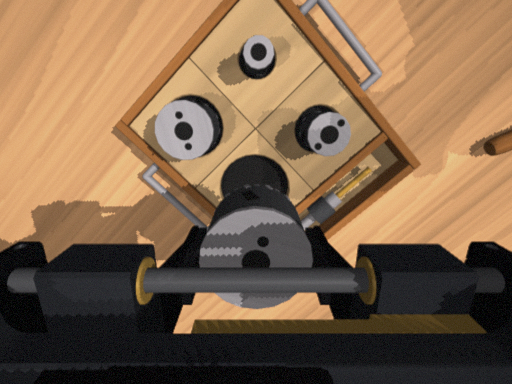

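```bash

python3 -m jog '255 .0 .01 .4 0;255 0 0 .5 0;255 0 0 .5 0;255 0 0 .3 0;255 0 0 .2 0;255 0 0 .12 0;255 0 0 .07 0;255 0 0 .02 0;255 0 0 0 0;255 0 0 0 0'
```

```text
clock: 27.25
tool_pos: [0.6241, 0.004, 0.0422]
eef_rot: [0.39, 0.921, 0.0, 0.0]
force: [1.0, -0.1, -2.0]
opening: 0.729
```

```bash

python3 -m jog '255 0 0 .04 0;255 0 0 .025 0;255 0 0 0 0'
python3 -m jog '25 0 0 0 0;25 0 0 0 0;25 0 0 0 0;25 0 0 -.4 0;25 0 0 -.6 0;25 0 0 -.8 0;25 0 0 -.6 0;25 0 0 -.6 0;25 0 0 0 0'
python3 - <<'E'
from h import *
from workcell import snapshot
s,W=wrist(save="w13",zlo=.035,amax=9000)
for n in("top","scene"):
    s=snapshot(n); cv2.imwrite(f"pics/{n}9.png",s["image"][:,:,::-1])
    W=world(s); m=((W[...,2]>0.036)&(W[...,2]<.075)&(s["z_map"]>0)).astype(np.uint8)
    k,l,st,c=cv2.connectedComponentsWithStats(m)
    for i in range(1,k):
        q=W[l==i]
        if 60<len(q)<1500: print(n,c[i].round(),((q.max(0)+q.min(0))/2).round(4)[:2],np.percentile(q[:,2],85).round(4))
E
```

```text
clock: 27.55
tool_pos: [0.6239, 0.004, 0.0388]
eef_rot: [0.39, 0.921, 0.0, 0.0]
force: [-2.5, 0.5, 3.2]
opening: 0.73
clock: 28.45
tool_pos: [0.626, 0.0037, 0.1929]
eef_rot: [0.39, 0.921, 0.002, 0.003]
force: [1.4, -0.7, 0.1]
opening: 0.903
[255.  59.] 639 ctr [0.5385 0.0952] ext [24.  24.2] zt 0.0669 [111. 107. 109.]
[194. 123.] 2118 ctr [0.5351 0.0068] ext [50.2 50.3] zt 0.0669 [133. 129. 131.]
[314. 126.] 1200 ctr [0.6274 0.0918] ext [37.2 37.5] zt 0.0668 [99. 95. 97.]
[254. 181.] 2744 ctr [0.6234 0.0046] ext [63.  62.6] zt 0.0667 [131. 127. 129.]
top [ 10. 154.] [0.6146 0.6005] 0.069
top [109. 160.] [0.6038 0.3628] 0.05
top [506. 170.] [ 0.579  -0.5964] 0.049
top [364. 170.] [ 0.5801 -0.26  ] 0.0405
top [421. 190.] [ 0.5293 -0.3898] 0.0495
top [162. 205.] [0.4891 0.2276] 0.0502
top [120. 218.] [0.4599 0.327 ] 0.0502
top [120. 252.] [0.3799 0.3216] 0.0499
scene [429.   5.] [-0.6999  0.7567] 0.0489
scene [271.  85.] [0.0357 0.055 ] 0.0677
scene [364. 160.] [0.3801 0.3225] 0.0495
scene [ 92. 186.] [ 0.5313 -0.3889] 0.0493
scene [370. 182.] [0.4605 0.3283] 0.05
scene [330. 188.] [0.4904 0.2214] 0.0502
scene [  4. 193.] [ 0.5782 -0.603 ] 0.0499
scene [244. 196.] [0.5398 0.008 ] 0.0658
scene [281. 198.] [0.5406 0.0973] 0.0659
scene [137. 205.] [ 0.58   -0.2602] 0.0405
scene [501. 231.] [0.6019 0.6104] 0.0695
scene [242. 223.] [0.6251 0.0066] 0.0663
scene [279. 227.] [0.6287 0.0937] 0.0661
scene [394. 228.] [0.6051 0.3639] 0.0501
```

View pics/scene9.png

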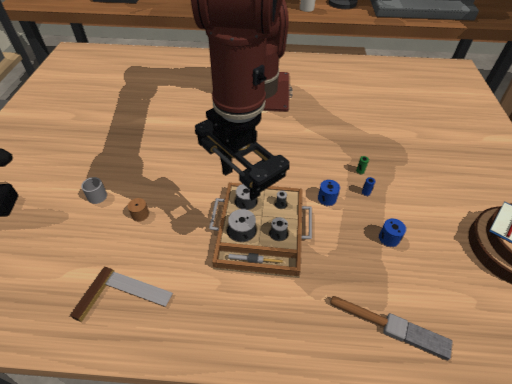

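The last scene picture shows all four saws standing in their own wells, around (242,223), (279,227), (244,196) and (281,198). The tube at (92,186), the core at (137,205) and the blue and green pieces haven't moved. The gripper is clear above the tray, so I'm handing in.

```bash
python3 -m jog '25 0 0 0 0;25 0 0 0 0;25 0 0 0 0' && python3 -c "
from workcell import *
print(sign_off())"
```

```text
clock: 28.9
tool_pos: [0.6234, 0.0039, 0.1875]
eef_rot: [0.39, 0.921, -0.0, -0.001]
force: [1.0, -0.3, 0.5]
opening: 0.902
the job is handed in; nothing more can be done
None
```

All four hole saws are back in the tray, each teeth down in the well bored for its own size. I handed the job in at 28.9 s on the clock.

- **Seating:** the last wrist view put all four caps at 66.7–66.9 mm. A fully seated saw should be at 66 mm, and the wrist camera read about 1 mm high on the bench too. The scene camera gave 65.8–66.3 mm.
- **Left alone:** the tube, the core and the blue and green look-alikes stand where they did at the start, to within measuring error. One top-view reading placed a blue cup (the one nearest the tray) 8 mm off in y. The scene view showed that cup unmoved, so I put the reading down to something partly hiding it in the top view.
- **Forces:** in the readings I saw, the force on the tool stayed under about 8 N.
- **Camera disagreement:** the top and scene cameras put the well centres up to about 4 mm apart, so I aligned the placements with the wrist camera. No other check failed.

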